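# Spin the specimen carousel and brake it on its mark

### The job

Check that the specimen carousel runs free: with the fingertips flick one of its yellow tabs, either way round, so that the disc spins on its own at a turn every four seconds or faster, and let the white mark run freely past the orange pointer and on round to the far side. When the mark comes to the pointer again on this or a later turn, brake the still turning disc with a fingertip on top of the blue rim so that it stops with the white mark in line with the pointer, then lift the finger clear and leave it standing there. Nothing is picked up, and the other things on the bench stay where they are.

Things in the scene. Friction and masses are not known exactly. Their poses are not given: they have to be found in the camera images.
- stand: Fixed stand of the specimen carousel. Origin on the bench, on the vertical axis of the disc. Grey foot 136 mm across; a grey outrigger arm 26 mm wide and 7 mm high runs along its own +x to an orange pointer post (12 x 20 mm, top 40 mm above the bench, 127 to 139 mm from the axis) whose thin tip (at height 37 mm) points at the disc and ends 112 mm from the axis. Cannot be moved.
- pointer_line (a point): Point in the stand's frame straight inboard of the orange pointer, 72 mm from the disc axis, 45 mm above the bench: the place at which the white mark must stop. Round the carousel, in world coordinates: a window grille stands along the left at y = 0.40 m (from 60 mm up), the 300 mm tall mounting press reaches to x = 0.39 and y = 0.03 m, and the 70 mm high microscope foot begins at x = 0.53 m and reaches to y = 0.09 m.
- disc (a joint): Angle of the disc on its free, endless vertical bearing, rad; positive is counter-clockwise seen from above; not wrapped. At 0, 2 pi, ... the white mark is at the pointer. The disc (moment of inertia about 0.005 kg m2) coasts: left alone from 3 rad/s it takes about 15 s to stop, losing roughly a tenth of its speed each second plus 0.08 rad/s each second, and makes 2 to 3 turns. A fingertip pressed on the rim with a few newtons stops it within some hundredths of a second.
- rim: Blue ring round the disc, turning with it: outer radius 72 mm, inner radius 50 mm, flat plain top 45 mm above the bench, the highest part of the carousel; underside 17 mm above the bench. Origin on the disc axis at the ring's underside; its own x axis points to the white mark. Inside it, below its top, four 30 mm mounted specimens sit fixed on the aluminium disc, the red one next to the white mark. The top of this ring is where the finger brakes.
- mark (a point): Outer end of the white radial line (7 mm wide) on the top of the blue rim, 72 mm from the axis, 45 mm above the bench.
- tabs: Three yellow radial finger tabs on the outside of the rim, turning with it; each 10 mm thick, sticking out from the rim to 106 mm from the axis, from 22 to 40 mm above the bench, with free space below and round them. They stand 60, 180 and 300 degrees from the white mark (counter-clockwise from above). Origin on the disc axis 17 mm above the bench; x axis to the white mark.
- plug_tall: Bystander, loose: bare metal die plug, upright cylinder 29 mm across, 30 mm tall. Origin at the centre of its underside.
- plug_short: Bystander, loose: bare metal die plug, upright cylinder 29 mm across, 22 mm tall. Origin at the centre of its underside.
- lens_can: Bystander, loose: black lens can, 40 mm across, 52 mm tall. Origin at the centre of its underside.

How it is judged:
By the outcome, as a careful person would: the job done as asked, in the order asked, and still so for the second after the job is handed in, with the robot touching nothing.
It also fails if it takes over 64 s, if anything falls off the work surface, if the arm or the gripper's body presses on something with over 40 N, if the wrist force passes 120 N, or if a joint passes its speed limit or range.

### The arm

A 7-joint arm with a two-finger parallel gripper is mounted at the origin on the work surface; the furniture and walls round the work are solid. World frame = base frame: x ahead of the robot, y to its left, z up, the work surface at z = 0. Lengths are in m, angles in degrees, forces in N, time in s.
With the tool pointing down it reaches from about 0.35 to 0.775 m from the base axis. Payload 3.1 kg.
Tool frame: the origin (TCP) lies on the centre line of the jaws, within the pads' length; the fingertips stand 17 mm ahead of it and the grasp point (between the pads) lies 2 mm behind it (robot.tip_reach is the distance from the TCP to the fingertips, in m); z points along the fingers, y is the direction in which the jaws open and shut (so a half turn about z gives the same grasp; the last joint's range is limited). The gripper opens to 85 mm and grips with 20 to 120 N. Pads are 22 mm wide; open, the fingers measure 114 mm over their backs; the gripper's body (76 mm by 85 mm) begins 54 mm behind the grasp point. The pads swing forward as they close: fully open they stand 13 mm farther back than shut.
Start: joints at [66.595, 17.813, 0.802, 86.603, -0.252, 75.585, -1.558], TCP at [0.197, -0.513, 0.248] pointing down, gripper open.
Joint ranges: [-154.91, 154.91], [-16.99, 109.72], [-72.82, 74.43], [7.12, 147.25], [-82.49, 262.49], [11.32, 116.49], [-174.64, 174.64]. Speed limits (degrees/s): [159.86, 159.86, 180, 180, 180, 180, 180].

### API

Orientations are given as [roll, pitch, yaw] about the fixed x, y, z axes, in that order (R = Rz(yaw) Ry(pitch) Rx(roll)).
In Python, from station import robot, fingers, vision, workorder, recognise gives the robot as it stands. Calls block until the motion is done:
- robot.move_to(position, orientation): joint-space move of the TCP to a pose.
- robot.line_to(position, orientation=None, velocity=0.15, f_stop=None): straight line of the TCP; orientation=None keeps the orientation; velocity is the mean speed in m/s. With f_stop (N) it stops when the force on the tool has changed by that much, and returns True; else False.
- robot.move_j(angles): joint-space move.
- fingers.gripper_to(opening, force=None): opening from 0.0 (shut) to 1.0 (fully open); force is the grip in N (None keeps the last); returns when the fingers have stopped.
- robot.pause(seconds).
- robot.inverse_kinematics(position, orientation): joint angles nearest the present ones, or None.
- vision.grab_frame(name): name is "side" or "top"; returns the picture (384x512x3 uint8, red, green, blue); there is no depth.
- vision.calibration(name): a dict with "mtx" (3x3 intrinsics, pixels), "extrinsics" (4x4, takes a point from world to camera coordinates). Camera axes: x right, y up, looking along -z (the intrinsics and any distortion apply to the point x, -y, -z); pixel columns grow to the right and rows downward; lengths in m; the calibration is good to about 2 mm. A picture is of the moment at which its call begins. calibration takes no time and is no camera call.
A pose or a line that the arm cannot do raises robot.PlanningError and nothing moves.
- workorder.close_job(): hands the job in, once; it reports no verdict.
Trained networks look in the newest picture that a camera, given by its name, has taken for a name from the list of things; names that differ only in an ending like _2 or _b are one class to them, and where a whole thing is asked for, a point or a joint stands for the part that bears it (a point fixed in the world has none). Each returns a list of dicts, best first, with "p" (0 to 1); they miss things now and then, are a little off and sometimes report something else, mostly with a low value. They report only what shows in the picture. A call takes as long as a camera call.
- recognise(label, camera): "rect" ([centre column, centre row, width, height] in pixels, round what is visible of it).
Readings, each from a call of its own:
- robot.current_time_s(): time.
- robot.current_joint_positions(): joint angles.
- robot.current_dq(): joint speeds.
- robot.current_joint_torque(): joint torques, N m.
- robot.current_tool_pos(): TCP position.
- robot.current_eef_rot(): TCP orientation.
- robot.current_contact_force(): force on the tool from outside, world axes, zero at the start.
- robot.current_torque(): the same for the moment, N m.
- robot.current_finger_gap(): opening from 0.0 (shut) to 1.0 (fully open).
Only numpy, scipy, OpenCV 4.12 (cv2) and the standard library are available. Lean on these libraries where they do the work, as an engineer would, in place of code of your own. Each camera call takes 0.05 s, during which the arm holds its last target.

## Working session

There is one attempt and no reset: what is moved stays moved. The work goes in short steps, each a Python script; the robot and the scene stay as the last script left them, time stands still between calls to the robot, and variables do not carry over. Pictures are saved under pics/ and viewed, and the job is handed in when it is done.

```bash
ls; mkdir -p pics
python3 - <<'E'
from station import robot, fingers, vision, workorder, recognise
import cv2
print(robot.current_time_s())
for n in("side","top"):
    im=vision.grab_frame(n); cv2.imwrite(f"pics/{n}0.png",im[:,:,::-1])
    c=vision.calibration(n); print(n,c)
    for l in("stand","rim","mark","tabs","plug_tall","plug_short","lens_can"):
        print(l,recognise(l,n)[:3])
print(robot.current_time_s(), robot.tip_reach)
E
```

```text
pics
0.0
side {'mtx': array([[430.20437902,   0.        , 253.69109867],
       [  0.        , 430.20437902, 190.27329568],
       [  0.        ,   0.        ,   1.        ]]), 'extrinsics': array([[ 0.97784311, -0.20909389, -0.0101293 , -0.57024151],
       [ 0.09066226,  0.37938234,  0.92078738, -0.13841928],
       [-0.18868813, -0.90130394,  0.38993333, -0.75577861],
       [ 0.        ,  0.        ,  0.        ,  1.        ]])}
stand [{'rect': [210.4, 185.5, 63.4, 42.6], 'p': 0.7}]
rim [{'rect': [208.3, 184.0, 51.2, 32.2], 'p': 0.93}]
mark [{'rect': [207.3, 183.3, 48.7, 34.7], 'p': 0.57}]
tabs []
plug_tall [{'rect': [198.2, 247.4, 13.3, 25.6], 'p': 0.62}]
plug_short [{'rect': [205.8, 274.6, 20.4, 15.5], 'p': 0.77}]
lens_can []
top {'mtx': array([[347.7031852 ,   0.        , 249.65255758],
       [  0.        , 347.7031852 , 186.22483115],
       [  0.        ,   0.        ,   1.        ]]), 'extrinsics': array([[ 0.02683344, -0.99951234,  0.01597008,  0.04110528],
       [ 0.99601382,  0.02809221,  0.08465992, -0.60019901],
       [-0.08506727,  0.0136347 ,  0.99628192, -0.88094015],
       [ 0.        ,  0.        ,  0.        ,  1.        ]])}
stand [{'rect': [179.1, 215.1, 66.8, 78.4], 'p': 0.61}]
rim [{'rect': [183.4, 221.3, 55.8, 57.0], 'p': 0.65}]
mark [{'rect': [182.2, 221.4, 52.4, 57.9], 'p': 0.9}]
tabs [{'rect': [175.8, 219.2, 62.5, 71.5], 'p': 0.45}]
plug_tall []
plug_short [{'rect': [324.0, 237.8, 10.7, 11.1], 'p': 0.6}, {'rect': [175.3, 219.8, 69.2, 69.7], 'p': 0.58}, {'rect': [184.9, 220.3, 54.7, 53.8], 'p': 0.47}]
lens_can [{'rect': [204.2, 138.1, 20.1, 19.2], 'p': 0.76}]
0.8 0.017
```

Run:
```python
import cv2
a=cv2.imread("pics/top0.png"); b=cv2.imread("pics/side0.png")
cv2.imwrite("pics/top0c.png",cv2.resize(a[120:290,90:290],None,fx=4,fy=3.5,interpolation=cv2.INTER_CUBIC)[:595,:800])
cv2.imwrite("pics/side0c.png",cv2.resize(b[100:300,100:360],None,fx=3,fy=3,interpolation=cv2.INTER_CUBIC))
```

```text
(no output)
```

View pics/top0.png

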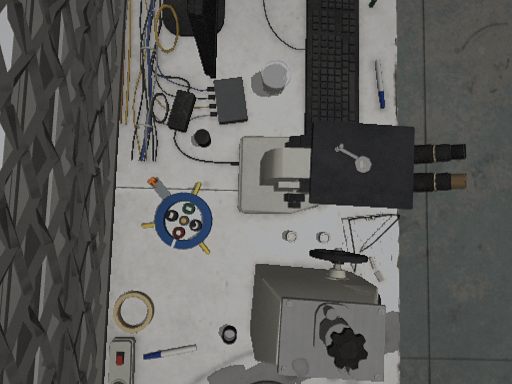

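View pics/top0c.png

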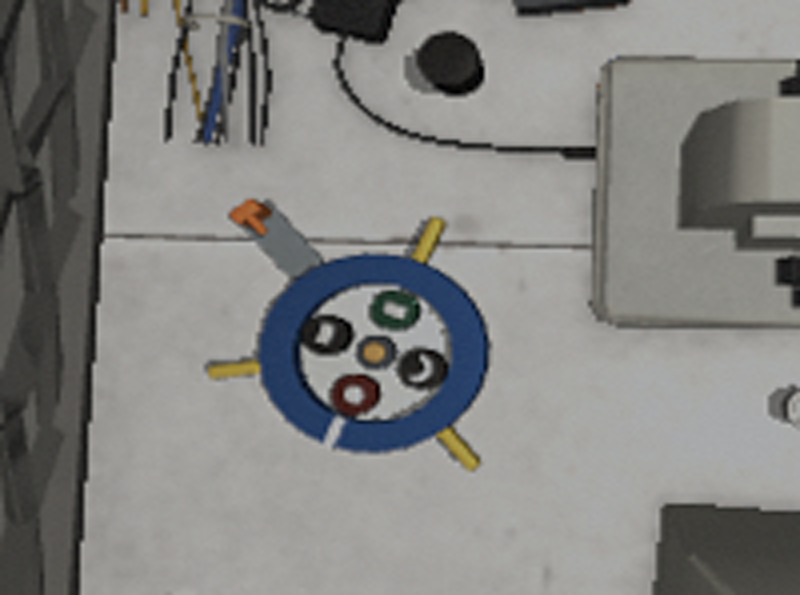

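View pics/side0c.png

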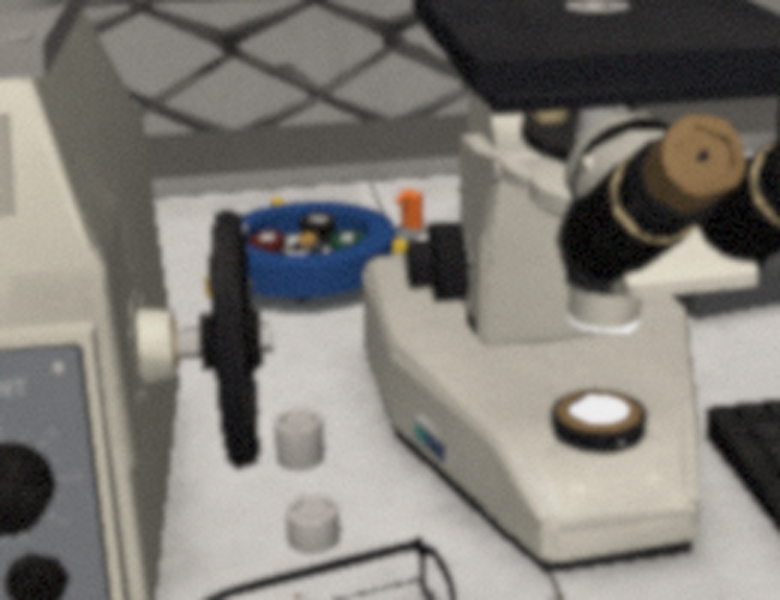

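The top view shows the carousel with its centre near px (183,220). The pointer is at upper left, about (152,181). The white mark is at about (173,244), and the tabs are at about (198,187), (148,226) and (207,250). Next I'll get metric positions.

```bash
cat > h.py <<'E'
import numpy as np, cv2
from station import robot, fingers, vision, workorder, recognise
def proj(n,P):
    c=vision.calibration(n); P=np.atleast_2d(P).astype(float)
    q=P@c["extrinsics"][:3,:3].T+c["extrinsics"][:3,3]; q=q*[1,-1,-1]
    u=q@c["mtx"].T; return u[:,:2]/u[:,2:]
def back(n,uv,z):
    c=vision.calibration(n);E=c["extrinsics"];R=E[:3,:3];C=-R.T@E[:3,3]
    uv=np.atleast_2d(uv).astype(float)
    d=np.c_[uv,np.ones(len(uv))]@np.linalg.inv(c["mtx"]).T*[1,-1,-1]@R
    return C+d*((z-C[2])/d[:,2])[:,None]
def masks(im):
    h=cv2.cvtColor(im,cv2.COLOR_RGB2HSV)
    blue=cv2.inRange(h,(100,110,50),(125,255,255))
    yel=cv2.inRange(h,(20,90,110),(32,255,255))
    org=cv2.inRange(h,(5,150,120),(16,255,255))
    return blue,yel,org
E
python3 - <<'E'
from h import *
im=cv2.imread("pics/top0.png")[:,:,::-1].copy()
for n in("top","side"):
    E=vision.calibration(n)["extrinsics"];print(n,"cam",-E[:3,:3].T@E[:3,3])
b,y,o=masks(im)
n,l,s,c=cv2.connectedComponentsWithStats(b)
for k in range(1,n):
    if s[k,4]>100: print(s[k],c[k])
k=[k for k in range(1,n) if abs(c[k][0]-183)<8 and abs(c[k][1]-220)<8 and s[k,4]>200][0]
cs,_=cv2.findContours((l==k).astype(np.uint8),cv2.RETR_EXTERNAL,cv2.CHAIN_APPROX_NONE)
p=max(cs,key=len)[:,0,:]; hull=cv2.convexHull(p)[:,0,:]
W=back("top",p,.045)[:,:2]
from scipy.optimize import least_squares
f=lambda q:np.hypot(*(W-q[:2]).T)-q[2]
r=least_squares(f,[*W.mean(0),.07],loss='soft_l1',f_scale=.001); print(r.x)
ctr=r.x[:2]
ys,xs=np.nonzero(o); m=(abs(xs-155)<15)&(abs(ys-184)<15); print("orange",m.sum(),xs[m].min(),xs[m].max(),ys[m].min(),ys[m].max())
for zz in(.037,.04):
  po=back("top",np.c_[xs[m],ys[m]],zz)[:,:2]-ctr; rr=np.hypot(*po.T);aa=np.degrees(np.arctan2(po[:,1],po[:,0])); print(zz,rr.min(),rr.max(),aa.mean(),np.c_[rr,aa][np.argsort(rr)][:6])
ys,xs=np.nonzero(y); P=back("top",np.c_[xs,ys],.038)[:,:2]-ctr; rr=np.hypot(*P.T);aa=np.degrees(np.arctan2(P[:,1],P[:,0])); m=(rr>.076)&(rr<.11)
print(np.round(np.sort(aa[m]),1))
g=im.astype(int); P=back("top",np.argwhere(np.ones(im.shape[:2]))[:,::-1],.045)[:,:2]-ctr; rr=np.hypot(*P.T);aa=np.degrees(np.arctan2(P[:,1],P[:,0])); m=(rr>.053)&(rr<.070); v=g.reshape(-1,3)[:,0]
w=m&(v>110); print("mark",aa[w],v[w])
cal=recognise
print("lens",back("top",[204.2,138.1],.05),"pl",back("top",[[324,237.8],[290,237]],.025))
E
```

```text
top cam [0.52176434 0.06995751 0.92782108]
side cam [ 0.42754968 -0.74790642  0.41638185]
[ 155  193   57   56 1230] [183.08780488 219.8495935 ]
[0.50711844 0.22320238 0.06771416]
orange 40 148 155 177 186
0.037 0.11420197252341263 0.13810387555427184 41.524004876737386 [[ 0.11420197 42.3113573 ]
 [ 0.11619859 41.50562405]
 [ 0.11785024 42.4570325 ]
 [ 0.1182184  40.726888  ]
 [ 0.11984371 41.67327591]
 [ 0.12150067 42.59401087]]
0.04 0.11350720526884223 0.13732798909449612 41.33748118905178 [[ 0.11350721 42.10195443]
 [ 0.11550297 41.29769085]
 [ 0.11714211 42.25451473]
 [ 0.1175217  40.52052406]
 [ 0.11913456 41.47211135]
 [ 0.12077923 42.3979461 ]]
[-144.5 -144.1 -144.1 -143.6 -143.6 -143.2 -143.2 -143.  -142.9 -142.7
 -142.6 -142.5 -142.4 -142.2 -142.  -141.8 -141.7 -141.6 -141.5 -141.4
 -141.2 -141.1 -140.9 -140.8 -140.6 -140.5 -140.4 -140.2 -140.1 -140.
 -139.8 -139.7 -139.5 -139.5 -139.3 -139.  -139.  -138.8 -138.7  -22.6
  -22.3  -22.1  -22.   -21.8  -21.7  -21.7  -21.5  -21.3  -21.1  -20.9
  -20.9  -20.7  -20.5  -20.3  -20.2  -20.1  -19.9  -19.8  -19.8  -19.5
  -19.5  -19.2 
[... 169 characters left out ...]
   98.4   98.5   98.6   98.6
   98.8   98.9   99.    99.1   99.2   99.4   99.6   99.8   99.9  100.
  100.1  100.2  100.4  100.5  100.6  100.7  100.9  101.   101.2  101.4
  101.5  101.7  101.8  101.9  102.1  102.2  102.4  102.5  102.8  103.1]
mark [155.44145198 157.79735356 160.24156123 156.5635338  158.8463325
 161.20772503 155.46273361 157.60186913 159.81426192 156.48599181
 158.56488473 160.70969225 157.43936759 159.45999978 161.54008271
 156.42091445 158.32930571 160.29375692 161.07193654] [144 174 174 168 177 133 141 171 177 167 175 171 167 176 135 140 169 169
 131]
lens [[0.71697771 0.17753254 0.05      ]] pl [[ 0.47063972 -0.13793749  0.025     ]
 [ 0.47041118 -0.04995363  0.025     ]]
```

```bash
cat > fit.py <<'E'
from h import *
from scipy.optimize import minimize
X0,Y0,X1,Y1=130,165,235,275;S=8
def rast(polys):
    a=np.zeros(((Y1-Y0)*S,(X1-X0)*S),np.uint8)
    for P in polys:
        uv=(proj("top",P)-[X0-.5,Y0-.5])*S
        cv2.fillConvexPoly(a,cv2.convexHull(uv.astype(np.float32))[:,0].round().astype(np.int32),255)
    a=cv2.GaussianBlur(a,(0,0),S*.6)
    return cv2.resize(a,None,fx=1/S,fy=1/S,interpolation=cv2.INTER_AREA)/255.
T=np.linspace(0,2*np.pi,73)
def cyl(c): return np.vstack([np.c_[c[0]+.072*np.cos(T),c[1]+.072*np.sin(T),T*0+z] for z in(.017,.045)])
def box(c,a,r0,r1,w,z0,z1):
    d=np.array([np.cos(a),np.sin(a)]);n=np.array([-d[1],d[0]])
    return np.array([[*(np.array(c)+r*d+s*w/2*n),z] for r in(r0,r1) for s in(-1,1) for z in(z0,z1)])
if __name__=="__main__":
    im=cv2.imread("pics/top0.png")[:,:,::-1].astype(float)[Y0:Y1,X0:X1]
    R,G,B=im[...,0],im[...,1],im[...,2]
    blu=np.clip((B-R)/75,0,1); cs,_=cv2.findContours((blu>.5).astype(np.uint8),cv2.RETR_EXTERNAL,cv2.CHAIN_APPROX_NONE)
    p=max(cs,key=len); hm=np.zeros(blu.shape,np.uint8); cv2.fillConvexPoly(hm,cv2.convexHull(p),1)
    inner=cv2.erode(hm,np.ones((5,5))); tgt=np.where(inner>0,1,blu)
    near=cv2.dilate(hm,np.ones((7,7)))>0
    f=lambda q:((rast([cyl(q[:2])])-tgt*q[2])[near]**2).sum()
    r=minimize(f,[.507,.223,1],method="Nelder-Mead",options=dict(initial_simplex=[[.507,.223,1],[.511,.223,1],[.507,.227,1],[.507,.223,.9]]));print(r.x,r.fun); c=r.x[:2]
    yel=np.clip((np.minimum(R,G)-B-15)/90,0,1)
    PP=back("top",np.argwhere(np.ones(yel.shape))[:,::-1]+[X0,Y0],.038)[:,:2]-c
    rr=np.hypot(*PP.T).reshape(yel.shape); aa=np.degrees(np.arctan2(PP[:,1],PP[:,0])).reshape(yel.shape)
    ring=(rr>.074)&(rr<.115)&(abs(aa-41)>15)
    def g(q,cc): return ((rast([box(cc,q[0]+np.radians(k),.07,.106,.01,.022,.04) for k in(60,180,300)])*q[1]-yel)[ring]**2).sum()
    r2=minimize(lambda q:g(q,c),[np.radians(158.6),.9],method="Nelder-Mead");print("theta tabs",np.degrees(r2.x[0]),r2.fun)
    r3=minimize(lambda q:g(q[:2],q[2:]),[*r2.x,*c],method="Nelder-Mead",options=dict(initial_simplex=[[*r2.x,*c]]+[list(np.array([*r2.x,*c])+d) for d in np.diag([.03,.1,.003,.003])]));print("free",np.degrees(r3.x[0]),r3.x[2:],r3.fun)
    org=np.clip((R-B-60)/100,0,1)*(R>1.5*G)
    reg=(rr>.108)&(rr<.15)&(abs(aa-41)<15)
    def h(q): return ((rast([box(c,q[0],.127,.139,.02,.007,.04),box(c,q[0],.112,.13,.004,.034,.037)])*q[1]-org)[reg]**2).sum()
    r4=min((minimize(h,[np.radians(a),.9],method="Nelder-Mead") for a in(38,41,44)),key=lambda r:r.fun);print("phi",np.degrees(r4.x),r4.fun)
    w=np.clip(R/175,0,1); mk=(rr>.053)&(rr<.070)&(abs(aa-158)<15)
    PQ=back("top",np.argwhere(np.ones(yel.shape))[:,::-1]+[X0,Y0],.045)[:,:2]-c; a5=np.degrees(np.arctan2(PQ[:,1],PQ[:,0])).reshape(yel.shape);r5=np.hypot(*PQ.T).reshape(yel.shape)
    m=(r5>.053)&(r5<.069)&(abs(a5-158)<12); ww=np.clip(R-70,0,None)[m]; print("mark",(a5[m]*ww).sum()/ww.sum())
    o=cv2.resize(im.astype(np.uint8)[:,:,::-1],None,fx=5,fy=5,interpolation=cv2.INTER_CUBIC)
    for P in [cyl(c)]+[box(c,r2.x[0]+np.radians(k),.07,.106,.01,.022,.04) for k in(60,180,300)]+[box(c,r4.x[0],.127,.139,.02,.007,.04),box(c,r4.x[0],.112,.13,.004,.034,.037)]:
        cv2.polylines(o,[cv2.convexHull(((proj("top",P)-[X0-.5,Y0-.5])*5).astype(np.float32)).round().astype(np.int32)],True,(0,255,0),1)
    cv2.imwrite("pics/fit0.png",o)
E
python3 fit.py
```

```text
[0.50684443 0.22504461 1.03044755] 69.4341270661925
theta tabs 159.59719045162203 8.216448159338862
free 159.5394490986181 [0.50683648 0.22515092] 7.947374745818979
phi [41.1226532  17.48417784] 3.687195767294816
mark 159.97143264334045
```

View pics/fit0.png

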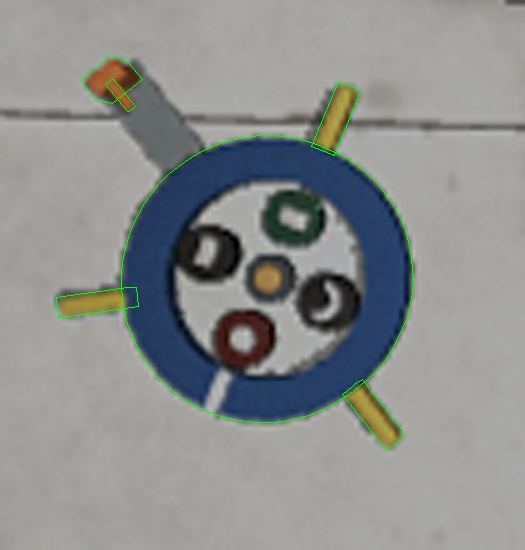

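Run:
```python
from fit import *
im0=cv2.imread("pics/top0.png"); im=im0[:,:,::-1].astype(float)[Y0:Y1,X0:X1]
R,G,B=im[...,0],im[...,1],im[...,2]
c=np.array([.5068,.2250])
org=np.clip((R-B-20)/110,0,1); org[25:]=0; org[:, 35:]=0
print(np.round(org[8:24,14:32],1))
reg=np.zeros(org.shape,bool); reg[6:26,10:34]=1
h=lambda q:((rast([box(q[2:],q[0],.127,.139,.02,.02,.04),box(q[2:],q[0],.112,.13,.005,.034,.038)])*q[1]-org)[reg]**2).sum()
for a in(39,41,43):
    r=minimize(lambda q:h([*q,*c]),[0,0],method="Nelder-Mead",options=dict(initial_simplex=[[np.radians(a),.9],[np.radians(a+1.5),.9],[np.radians(a),.7]])); print(np.degrees(r.x[0]),r.x[1],r.fun)
o=cv2.resize(im0[165:215,140:190],None,fx=12,fy=12,interpolation=cv2.INTER_CUBIC)
for P in [box(c,r.x[0],.127,.139,.02,.02,.04),box(c,r.x[0],.112,.13,.005,.034,.038),box(c,r.x[0],.072,.127,.026,.007,.0071)]:
    cv2.polylines(o,[cv2.convexHull(((proj("top",P)-[139.5,164.5])*12).astype(np.float32)).round().astype(np.int32)],True,(0,255,0),1)
cv2.imwrite("pics/ptr.png",o)
```

```text
[[0.  0.  0.  0.  0.  0.  0.  0.  0.  0.  0.  0.  0.  0.  0.  0.  0.  0. ]
 [0.  0.  0.  0.  0.  0.  0.  0.  0.  0.  0.  0.  0.  0.  0.  0.  0.  0. ]
 [0.  0.  0.  0.  0.  0.  0.  0.  0.  0.  0.  0.  0.  0.  0.  0.  0.  0. ]
 [0.  0.  0.  0.  0.  0.  0.  0.  0.  0.  0.  0.  0.  0.  0.  0.  0.  0. ]
 [0.  0.  0.  0.  0.  0.  0.  0.3 0.8 0.6 0.  0.  0.  0.  0.  0.  0.  0. ]
 [0.  0.  0.  0.  0.  0.  0.3 0.8 0.9 0.9 0.6 0.3 0.  0.  0.  0.  0.  0. ]
 [0.  0.  0.  0.  0.  0.7 0.9 0.9 0.8 0.8 0.8 0.4 0.3 0.  0.  0.  0.  0. ]
 [0.  0.  0.  0.1 0.7 0.9 0.8 0.8 0.8 0.8 0.6 0.4 0.4 0.4 0.  0.  0.  0. ]
 [0.  0.  0.  0.3 0.9 0.8 0.8 0.8 0.9 0.6 0.3 0.3 0.3 0.1 0.  0.  0.  0. ]
 [0.  0.  0.  0.  0.6 0.9 0.8 0.7 0.8 0.9 0.5 0.2 0.  0.  0.  0.  0.  0. ]
 [0.  0.  0.  0.  0.  0.6 0.7 0.3 0.8 0.9 0.8 0.3 0.  0.  0.  0.  0.  0. ]
 [0.  0.  0.  0.  0.  0.  0.  0.1 0.2 0.7 0.9 0.7 0.  0.  0.  0.  0.  0. ]
 [0.  0.  0.  0.  0.  0.  0.  0.  0.  0.1 0.8 0.9 0.4 0.  0.  0.  0.  0. ]
 [0.  0.  0.  0.  0.  0.  0.  0.  0.  0.  0.3 0.7 0.3 0.  0.  0.  0.  0. ]
 [0.  0.  0.  0.  0.  0.  0.  0.  0.  0.  0.  0.  0.  0.  0.  0.  0.  0. ]
 [0.  0.  0.  0.  0.  0.  0.  0.  0.  0.  0.  0.  0.  0.  0.  0.  0.  0. ]]
40.8249540477991 0.6652687937021258 4.61447020490663
40.95051419781521 0.6641491717658934 4.617661848392063
40.95325936001606 0.6641149452945687 4.617661830296392
```

View pics/ptr.png

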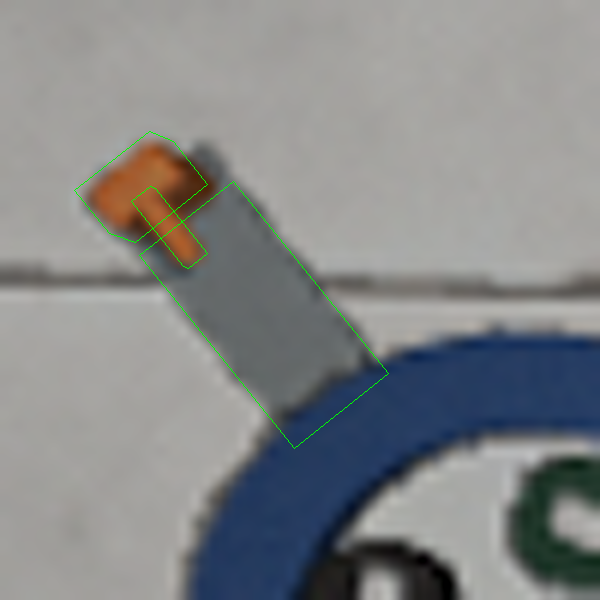

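The fit puts the disc axis at (0.507, 0.225), the mark at 159.6° and the pointer at 41.0° in world coordinates. Next I'll shut the gripper and lift it over the press.

Run:
```python
from h import *
print(robot.current_eef_rot(), robot.current_time_s())
p=robot.current_tool_pos(); print(p)
fingers.gripper_to(0.0,force=20); print("shut",robot.current_time_s(),robot.current_finger_gap())
robot.line_to([.197,-.40,.48],velocity=.25)
print(robot.current_joint_positions(),robot.current_time_s())
q=list(robot.current_joint_positions())
s=robot.inverse_kinematics([.40,.19,.48],[180,0,39.6]); print("ik+",s)
s=robot.inverse_kinematics([.40,.19,.48],[180,0,-140.4]); print("ik-",s)
for P in ([.46,.186,.074],[.416,.182,.041],[.467,.12,.041]):
    for y in (39.6,-140.4): print(robot.inverse_kinematics(P,[180,0,y]))
im=vision.grab_frame("side");cv2.imwrite("pics/side1.png",im[:,:,::-1])
im=vision.grab_frame("top");cv2.imwrite("pics/top1.png",im[:,:,::-1])
```

```text
[1.79995358e+02 7.97650411e-04 2.10211132e+01] 0.8
[ 0.19728742 -0.51342721  0.24833531]
shut 1.5667 0.0013512118989413902
[ 62.56188393   5.11507728  -1.07301239  70.24725025   0.11023345
 104.77385767  -7.48787619] 2.75
ik+ [ 27.85939099  13.47614939 -71.94537878  68.86138474  13.35791316
 106.45914637 -90.16028148]
ik- [ 22.73561787  10.76102586 -62.44139906  68.97524611   9.90441634
 105.77314307  93.03068434]
[  16.73724823   32.60442303  -54.70119271  106.67346805   31.49940456
   57.31825837 -101.92595816]
[ 20.71754202  36.25893272 -61.67708308 106.55890059  36.91901624
  60.08103536  73.53258296]
[ -8.13499696  22.23295581 -21.46547235 115.34828948  11.41482032
  44.39639246 -86.74459507]
[ 21.00589668  35.42547896 -61.66167579 114.42262821  39.08130617
  54.02421443  68.59872339]
[  28.03600656   37.99054231  -60.54790473  110.27569167   40.19355453
   56.15065091 -101.94485735]
[ 28.68794253  38.72266805 -61.74350033 110.25769031  41.20121367
  56.77263107  77.22254327]
```

View pics/side1.png

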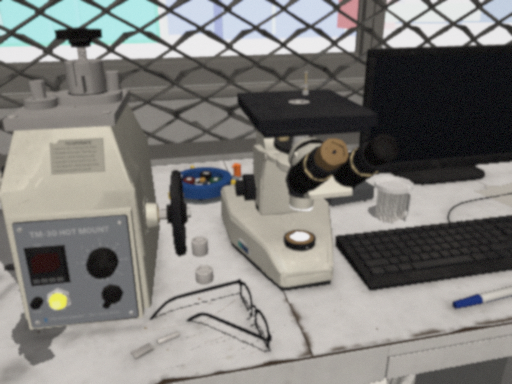

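View pics/top1.png

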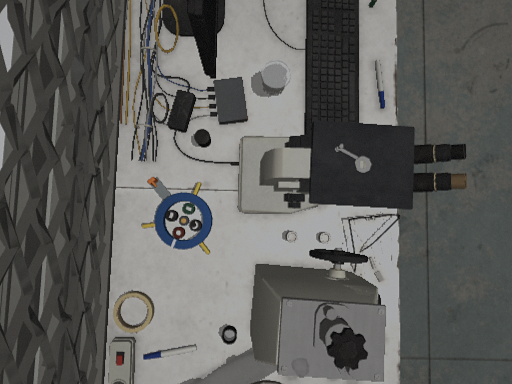

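The side view shows the bench undisturbed and the press at left (px 10–190). The arm isn't in view. The nearest IK solutions use a large J3, so I'll swing J1 alone, keeping J3 near 0.

Run:
```python
from h import *
q=list(robot.current_joint_positions())
q[0]=-26; q[6]=63
robot.move_j(q)
print(robot.current_tool_pos(),robot.current_eef_rot(),robot.current_time_s(), robot.current_contact_force())
for P in ([.40,.19,.2],[.46,.186,.074],[.416,.182,.041],[.467,.12,.041]):
    for y in (39.6,): print(robot.inverse_kinematics(P,[180,0,y]))
im=vision.grab_frame("side");cv2.imwrite("pics/side2.png",im[:,:,::-1])
```

```text
[0.40539679 0.18543953 0.47844353] [-1.79880379e+02 -1.47357835e-01  1.79880456e+02] 5.075 [0.69570528 0.71753229 0.24169014]
[-29.83697259   7.37051154   2.45735651 106.81000353  -0.34543924
  65.8265774  -77.6584371 ]
[-29.26313186  21.65901921   6.59582374 108.34506299  -3.16465738
  50.16913802 -71.50105796]
[-28.82000823  20.57898707   3.67278435 116.12000022  -1.87951998
  43.35513715 -74.41415473]
[-23.45980379  23.26316418   8.73771437 112.10948514  -4.86974253
  44.97266555 -62.37356104]
```

View pics/side2.png

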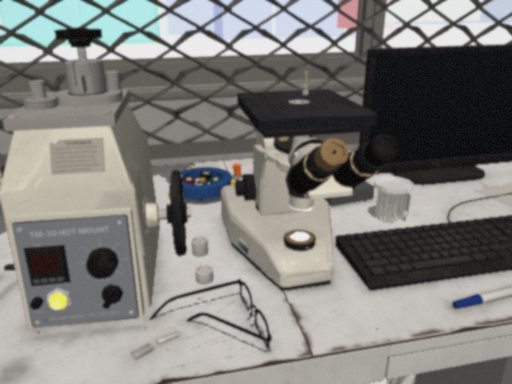

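Run:
```python
from h import *
Q=[180,0,-140.4]
t=robot.current_time_s
robot.move_to([.385,.215,.20],Q); print(t(),robot.current_joint_positions())
t0=t(); robot.line_to([.385,.215,.025],velocity=.25); print("down",t()-t0,robot.current_tool_pos())
t0=t(); s=robot.line_to([.385,.215,.009],velocity=.05,f_stop=3); t1=t(); print(s,t1-t0,robot.current_tool_pos()[2],robot.current_contact_force())
robot.line_to([.385,.215,.025],velocity=.15); print(t()-t1)
t0=t(); s=robot.line_to([.385,.215,.013],velocity=.05,f_stop=3); t1=t(); print(s,t1-t0,robot.current_tool_pos()[2],robot.current_contact_force())
robot.line_to([.385,.215,.060],velocity=.25); print(t())
```

```text
6.2083 [-26.35109002   7.36120206  -5.51341565 106.64079019   0.78666145
  65.84326791  97.38519622]
down 0.8499999999999996 [0.38664221 0.21592108 0.02628167]
True 0.2834000000000003 0.01710097493649284 [-0.95350792 -0.42520504  7.45068986]
0.25
True 0.25 0.01711722728752533 [-1.01690901 -0.74022403  6.10505655]
8.1583
```

Bench touches work: contact comes about 0.27 s after the call at 6–7 N. I'll time one more touch from a settled hover, then do the flick.

```bash
cat >> h.py <<'E'
C=np.array([.5068,.2250]); PHI=41.0
A=np.radians(np.arange(0,360,.25))
def _samp(im,rs,z):
    P=np.array([[C[0]+r*np.cos(a),C[1]+r*np.sin(a),z] for r in rs for a in A])
    uv=proj("top",P).astype(np.float32).reshape(len(rs),-1,2)
    return cv2.remap(im.astype(np.float32),uv[...,0],uv[...,1],cv2.INTER_LINEAR)
def sm(x,h): # circular box mean half width h deg
    k=int(h*4); return np.mean([np.roll(x,i) for i in range(-k,k+1)],0)
def peak(s):
    i=int(np.argmax(s)); d=np.arange(-16,17); w=np.clip(s[(i+d)%len(s)]-.6*s[i],0,None); return (i+(d*w).sum()/w.sum())/4
def angle(im):
    """world angle of the mark (deg): (mark, mscore, tabs mod 120, tscore)"""
    p=_samp(im,np.linspace(.055,.068,7),.045); R,B=p[...,0].mean(0),p[...,2].mean(0)
    blue=np.clip((B-R)/70,0,1); white=np.clip((R-60)/110,0,1)*(1-blue)
    fl=np.minimum(np.roll(sm(blue,2),int(4*7)),np.roll(sm(blue,2),-int(4*7)))
    s=sm(white,2)*(fl>.7)
    y=_samp(im,np.linspace(.082,.101,7),.038); Y=np.clip((np.minimum(y[...,0],y[...,1])-y[...,2]-30)/70,0,1).mean(0)
    t=sm(Y,2); t3=(t+np.roll(t,480)+np.roll(t,960))/3
    pt=peak(t3[:480] if False else np.where((np.arange(1440)>=240)&(np.arange(1440)<720),t3,0))
    return peak(s) if s.max()>.2 else None, float(s.max()), (pt-60)%120, float(t3.max())
E
python3 - <<'E'
from h import *
for f in("top0","top1"): print(angle(cv2.imread(f"pics/{f}.png")[:,:,::-1].copy()))
t=robot.current_time_s
robot.line_to([.385,.215,.025],velocity=.2); robot.pause(.3); print(robot.current_tool_pos(),robot.current_contact_force())
t0=t(); s=robot.line_to([.385,.215,.009],velocity=.05,f_stop=3); t1=t(); print(s,t1-t0,robot.current_tool_pos()[2],robot.current_contact_force())
robot.line_to([.385,.215,.060],velocity=.25); print(t())
im=vision.grab_frame("top"); print(angle(im)); cv2.imwrite("pics/top3.png",im[:,:,::-1])
E
```

```text
(np.float64(160.15618929938546), 0.9073361158370972, np.float64(39.53210447122207), 0.6496914029121399)
(np.float64(160.15117353471257), 0.9064011573791504, np.float64(39.530587461715356), 0.6495590806007385)
[0.38559562 0.21532759 0.02568461] [ 0.08155851 -0.74970307 -0.40097854]
True 0.2749999999999986 0.017117272368827714 [-1.82025668 -0.4905304   7.69001934]
9.3833
(np.float64(160.1251135061533), 0.9339187145233154, np.float64(39.53658075579466), 0.7038566470146179)
```

View pics/top3.png

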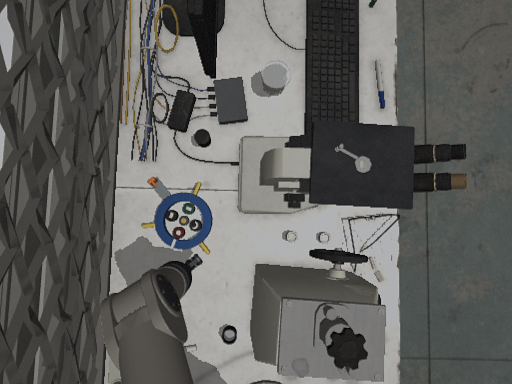

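The finger has reached the near left of the disc and the disc hasn't moved (mark still reads 160°). Now the flick, counter-clockwise on the near tab.

Run:
```python
from h import *
import pickle
t=robot.current_time_s
Q=[180,0,-140.4]
th=np.radians(219.6); n=np.array([np.cos(th),np.sin(th)]); T=np.array([-n[1],n[0]])
p=lambda s,z,d=.097:[*(C+d*n+s*T),z]
robot.line_to(p(-26,.0) if 0 else p(-.026,.060),Q,velocity=.2)
robot.line_to(p(-.026,.041),velocity=.15); robot.pause(.2)
print(t(),robot.current_tool_pos(),p(-.026,.041))
f=vision.grab_frame("top"); print(angle(f))
t0=t(); s=robot.line_to(p(.056,.041),velocity=.145); t1=t()
print("flick",t1-t0,robot.current_tool_pos(),robot.current_contact_force())
robot.line_to(p(.056,.085),velocity=.25); t2=t(); print("up",t2-t1)
log=[]
def shot():
    tt=t(); im=vision.grab_frame("top"); log.append((tt,im)); return angle(im)
print(t(),shot())
h=[*(C+.061*n)]
robot.line_to([*h,.085],velocity=.2); print(t(),shot())
robot.line_to([*h,.070],velocity=.1)
for i in range(6): print(log[-1][0] if 0 else t(),shot())
print(robot.current_tool_pos(),robot.current_contact_force())
pickle.dump(log,open("log.pkl","wb")); cv2.imwrite("pics/top4.png",log[-1][1][:,:,::-1]); cv2.imwrite("pics/top4a.png",log[0][1][:,:,::-1])
```

```text
10.275 [0.41563711 0.18370543 0.04149617] [np.float64(0.41548719171728254), np.float64(0.18320321730654762), 0.041]
(None, 0.0, np.float64(39.33740238268753), 0.47644439339637756)
flick 0.7167000000000012 [0.46703784 0.12083986 0.04092836] [-0.03525652  0.19740899 -0.16073754]
up 0.3249999999999993
11.3667 (np.float64(312.6696908934445), 0.9231813549995422, np.float64(72.85567160142764), 0.36478161811828613)
11.9 (np.float64(39.29343865969634), 0.9377812743186951, np.float64(39.41773028170556), 0.472275972366333)
12.25 (None, 0.0, np.float64(92.98919693837155), 0.48606857657432556)
12.3 (None, 0.0, np.float64(100.47944706447979), 0.47647976875305176)
12.35 (None, 0.0, np.float64(107.8835307231229), 0.47242555022239685)
12.4 (None, 0.0, np.float64(115.26791629621002), 0.47513484954833984)
12.45 (None, 0.0, np.float64(2.6097604620656583), 0.47754788398742676)
12.5 (None, 0.0, np.float64(9.86948800031368), 0.46586599946022034)
[0.46014925 0.18610535 0.07043925] [-0.26647072  0.60533372 -0.39359022]
```

View pics/top4.png

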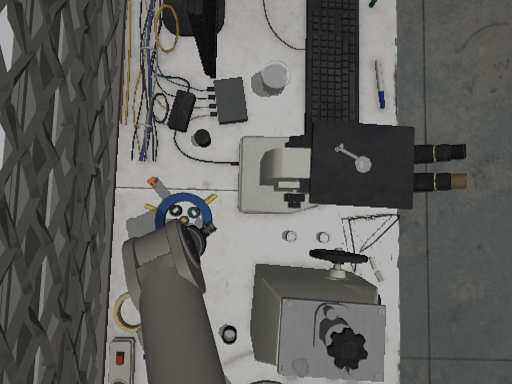

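```bash
cat > track.py <<'E'
from h import *
import pickle
from scipy.optimize import least_squares
from scipy.integrate import solve_ivp
def model(ts,q):
    th0,w0,a,b=q; T0=12.0
    k=(w0+b/a); s=ts-T0
    return th0+np.degrees(k/a*(1-np.exp(-a*s))-b/a*s), k*np.exp(-a*s)-b/a
def fit(log):
    q=np.array([56.,2.7,.1,.08]); 
    for it in range(4):
        tt=[];yy=[];w=[];kk=[]
        for t,im in log:
            if t<11.2: continue
            m,ms,tb,ts=angle(im); pr=model(t,q)[0]
            if m is not None and ms>.5: tt.append(t);yy.append(m+360*round((pr-m)/360));w.append(1);kk.append('m')
            if ts>.3: tt.append(t);yy.append(tb+.3+120*round((pr-tb)/120));w.append(.8);kk.append('t')
        tt=np.array(tt);yy=np.array(yy);w=np.array(w)
        f=lambda q:np.r_[(model(tt,q)[0]-yy)*w,(q[2]-.1)/.03*.5,(q[3]-.08)/.03*.5]
        r=least_squares(f,q,loss="soft_l1",f_scale=1.); q=r.x
    return q,tt,yy,kk,model(tt,q)[0]-yy
def passes(q,aim=PHI):
    s=np.arange(12,40,.001); th,w=model(s,q); ok=w>0; s,th,w=s[ok],th[ok],w[ok]
    out=[]
    for k in range(0,5):
        i=np.searchsorted(th,aim+360*k)
        if 0<i<len(s): out.append((k,round(s[i],3),round(w[i],3)))
    return out,round(s[-1],2),round(th[-1],1)
E
python3 - <<'E'
from track import *
log=pickle.load(open("log.pkl","rb"))
t=robot.current_time_s
for i in range(16):
    tt=t(); log.append((tt,vision.grab_frame("top"))); robot.pause(.15)
pickle.dump(log,open("log.pkl","wb"))
q,tt,yy,kk,r=fit(log); print(q,passes(q),t())
print([(round(a,2),round(b,1),k,round(c,1)) for a,b,k,c in zip(tt,yy,kk,r)])
E
```

```text
[55.0430624   2.70473268  0.09861162  0.06677154] ([(1, np.float64(14.622), np.float64(1.934)), (2, np.float64(18.964), np.float64(1.025))], np.float64(28.31), np.float64(993.8)) 15.75
[(np.float64(11.37), np.float64(-47.3), 'm', np.float64(0.3)), (np.float64(11.37), np.float64(-46.8), 't', np.float64(-0.2)), (np.float64(11.9), np.float64(39.3), 'm', np.float64(0.2)), (np.float64(11.9), np.float64(39.7), 't', np.float64(-0.3)), (np.float64(12.25), np.float64(93.3), 't', np.float64(-0.1)), (np.float64(12.3), np.float64(100.8), 't', np.float64(-0.1)), (np.float64(12.35), np.float64(108.2), 't', np.float64(-0.1)), (np.float64(12.4), np.float64(115.6), 't', np.float64(-0.0)), (np.float64(12.45), np.float64(122.9), 't', np.float64(-0.0)), (np.float64(12.5), np.float64(130.2), 't', np.float64(0.0)), (np.float64(12.55), np.float64(137.4), 't', np.float64(0.0)), (np.float64(12.75), np.float64(166.4), 't', np.float64(-0.4)), (np.float64(12.95), np.float64(194.0), 't', np.float64(-0.1)), (np.float64(13.15), np.float64(221.2), 't', np.float64(-0.1)), (np.float64(13.35), np.float64(247.7), 't', 
[... 383 characters left out ...]
t64(0.4)), (np.float64(14.15), np.float64(347.2), 't', np.float64(-0.2)), (np.float64(14.35), np.float64(370.0), 'm', np.float64(0.3)), (np.float64(14.35), np.float64(370.4), 't', np.float64(-0.1)), (np.float64(14.55), np.float64(392.8), 'm', np.float64(0.2)), (np.float64(14.55), np.float64(393.2), 't', np.float64(-0.2)), (np.float64(14.75), np.float64(415.2), 'm', np.float64(-0.1)), (np.float64(14.75), np.float64(415.3), 't', np.float64(-0.2)), (np.float64(14.95), np.float64(436.7), 't', np.float64(-0.1)), (np.float64(15.15), np.float64(457.6), 't', np.float64(-0.1)), (np.float64(15.35), np.float64(478.0), 't', np.float64(-0.1)), (np.float64(15.55), np.float64(497.7), 't', np.float64(0.0))]
```

Fit residuals are under 0.5°. The disc left at about 2.8 rad/s, and the mark has passed the pointer freely twice. The 18.96 s pass at about 1.0 rad/s is the last one available, so I'll refine the fit and brake there.

Run:
```python
from track import *
log=pickle.load(open("log.pkl","rb"))
t=robot.current_time_s
while t()<18.25:
    tt=t(); log.append((tt,vision.grab_frame("top"))); robot.pause(.12)
pickle.dump(log,open("log.pkl","wb"))
q,tt,yy,kk,r=fit(log); ps=passes(q,41.3); print(q,ps,t())
print([(round(a,2),k,round(c,1)) for a,k,c in zip(tt,kk,r)][-14:])
tp=[p[1] for p in ps[0] if p[0]==2][0]; tc=tp-.285
print("tp",tp,robot.current_tool_pos())
assert tc>t()+.02
robot.pause(tc-t()); t0=t()
P=[*(C+.061*np.array([np.cos(np.radians(219.6)),np.sin(np.radians(219.6))])),.054]
s=robot.line_to(P,velocity=.05,f_stop=3); t1=t()
print("call late by",t0-tc,"stop",s,t1-t0,robot.current_tool_pos(),robot.current_contact_force())
for i in range(3):
    im=vision.grab_frame("top"); print(t(),angle(im))
print(robot.current_contact_force(),robot.current_tool_pos())
cv2.imwrite("pics/top5.png",im[:,:,::-1]); cv2.imwrite("pics/top5c.png",cv2.resize(im[160:260,120:240,::-1],None,fx=5,fy=5,interpolation=cv2.INTER_CUBIC))
```

```text
[55.01514335  2.7036007   0.09283103  0.07945886] ([(1, np.float64(14.625), np.float64(1.934)), (2, np.float64(18.996), np.float64(1.003))], np.float64(27.35), np.float64(970.8)) 18.25
[(np.float64(16.92), 't', np.float64(-0.1)), (np.float64(17.08), 't', np.float64(-0.2)), (np.float64(17.25), 'm', np.float64(0.3)), (np.float64(17.25), 't', np.float64(-0.5)), (np.float64(17.42), 'm', np.float64(0.4)), (np.float64(17.42), 't', np.float64(-0.3)), (np.float64(17.58), 'm', np.float64(0.2)), (np.float64(17.58), 't', np.float64(-0.2)), (np.float64(17.75), 'm', np.float64(0.3)), (np.float64(17.75), 't', np.float64(-0.4)), (np.float64(17.92), 'm', np.float64(0.3)), (np.float64(17.92), 't', np.float64(-0.3)), (np.float64(18.08), 'm', np.float64(0.1)), (np.float64(18.08), 't', np.float64(-0.3))]
tp 18.996 [0.45981749 0.18611948 0.07000401]
call late by -0.00269999999999726 stop True 0.2749999999999986 [0.46172924 0.18611741 0.06211596] [-1.04395659 -1.42820286  6.35720434]
19.0333 (np.float64(35.972248970998194), 0.9322417378425598, np.float64(35.8782965693361), 0.4178713858127594)
19.0833 (np.float64(35.72072652991905), 0.9405221939086914, np.float64(35.762846507738985), 0.4181799590587616)
19.1333 (np.float64(35.628544483091666), 0.9383552670478821, np.float64(35.71383115980184), 0.4166165292263031)
[ 0.42840202 -0.83812112  6.00214307] [0.46154049 0.18632324 0.06211232]
```

View pics/top5c.png

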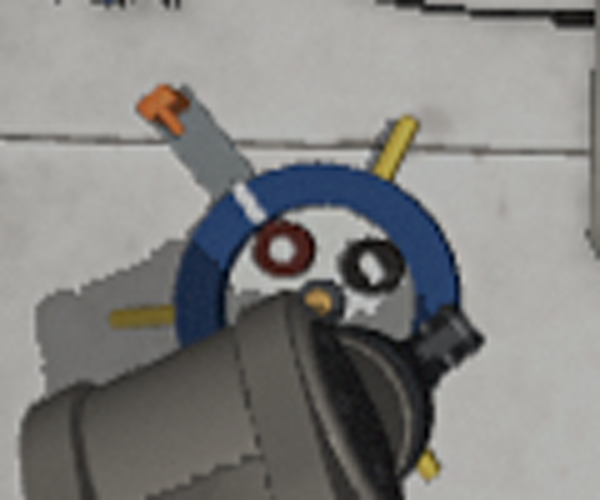

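The mark stopped at about 35.8° against the pointer's 41°, so it is 5° short: the real braking delay is about 0.194 s, not 0.285 s. That isn't in line, and dragging the disc round wouldn't be braking it. There is plenty of time, so I'll repeat the whole sequence with the measured delay.

Run:
```python
from h import *
import pickle
t=robot.current_time_s
x,y,z=robot.current_tool_pos()
robot.line_to([x,y,.085],velocity=.2); robot.pause(.1)
f=vision.grab_frame("top"); a=angle(f); print(t(),a)
th0=219.6; th=np.radians(a[2]+180); print(np.degrees(th))
n=np.array([np.cos(th),np.sin(th)]); T=np.array([-n[1],n[0]])
p=lambda s,z,d=.097:[*(C+d*n+s*T),z]
robot.line_to(p(-.026,.085),velocity=.2)
robot.line_to(p(-.026,.041),velocity=.2); robot.pause(.1)
print(t(),robot.current_tool_pos(),p(-.026,.041),angle(vision.grab_frame("top")))
t0=t(); robot.line_to(p(.056,.041),velocity=.14); t1=t()
print("flick",t1-t0,robot.current_tool_pos(),robot.current_contact_force())
robot.line_to(p(.056,.085),velocity=.25); t2=t()
log=[]
def shot():
    tt=t(); im=vision.grab_frame("top"); log.append((tt,im)); return round(tt,3),angle(im)
print(shot())
n=np.array([np.cos(np.radians(219.6)),np.sin(np.radians(219.6))]); h=[*(C+.061*n)]
robot.line_to([*h,.085],velocity=.2); print(shot())
robot.line_to([*h,.070],velocity=.1)
for i in range(6): print(shot())
print(robot.current_tool_pos(),robot.current_contact_force())
pickle.dump(log,open("log2.pkl","wb"))
```

```text
19.55 (np.float64(35.58384075614822), 0.9371750354766846, np.float64(35.56172491013537), 0.4322158098220825)
215.56172491013535
20.4083 [0.41413278 0.19008499 0.04190135] [np.float64(0.41277045169520526), np.float64(0.18973749802415782), 0.041] (np.float64(35.593878833630065), 0.9355519413948059, np.float64(35.51329172579392), 0.47020283341407776)
flick 0.7333999999999996 [0.45999108 0.12393039 0.04115329] [-0.44483079  0.87651542  0.42146982]
(21.517, (None, 0.0, np.float64(68.94585818951413), 0.3526207208633423))
(22.033, (None, 0.0, np.float64(31.750083785456397), 0.38470664620399475))
(22.383, (np.float64(324.8060062091328), 0.9495998620986938, np.float64(84.99620791663261), 0.4799026548862457))
(22.433, (np.float64(332.08085294238583), 0.930600106716156, np.float64(92.45504496776147), 0.4765234887599945))
(22.483, (np.float64(339.6162102663979), 0.9383209943771362, np.float64(99.78515548575629), 0.48115190863609314))
(22.533, (np.float64(346.82299239698534), 0.9429261684417725, np.float64(107.11541380428775), 0.48292097449302673))
(22.583, (np.float64(354.1985571686846), 0.9386101961135864, np.float64(114.33978755026826), 0.47807610034942627))
(22.633, (np.float64(1.6957788209377533), 0.9250259399414062, np.float64(1.62701142545815), 0.4788409173488617))
[0.46013845 0.18614974 0.07044511] [-0.29987408  0.37416121 -0.44106955]
```

```bash
sed -i 's/T0=12.0/T0=TT0/; s/^def model/TT0=12.0\nQ0=[56.,2.7,.093,.079]\ndef model/; s/q=np.array(\[56.*$/q=np.array(Q0)/; s/t<11.2/t<TT0-1.2/; s/np.arange(12,40,.001)/np.arange(TT0,TT0+28,.001)/' track.py
python3 - <<'E'
import track; from track import *
track.TT0=22.4; track.Q0=[327.2-360,2.6,.093,.079]
log=pickle.load(open("log2.pkl","rb"))
t=robot.current_time_s
while t()<27.5:
    log.append((t(),vision.grab_frame("top"))); robot.pause(.15)
pickle.dump(log,open("log2.pkl","wb"))
q,tt,yy,kk,r=fit(log); print(q,passes(q,41.2),t(),np.abs(r).max())
im=log[-1][1]; print(robot.current_contact_force(),robot.current_tool_pos())
E
```

```text
[-32.41340887   2.59167245   0.09716436   0.07017408] ([(0, np.float64(22.912), np.float64(2.431)), (1, np.float64(26.063), np.float64(1.599)), (2, np.float64(32.172), np.float64(0.56))], np.float64(38.08), np.float64(847.0)) 27.6833 0.4514803872446862
[-0.42287562 -0.12236542  0.50909358] [0.45979169 0.18610855 0.06999518]
```

Run:
```python
import pickle
from fit import *
log=pickle.load(open("log2.pkl","rb"))
im=np.mean([i for _,i in log[-12:]],0)[Y0:Y1,X0:X1]
R,B=im[...,0],im[...,2]; org=np.clip((R-B-20)/110,0,1)
for z in(.036,.038):
  P=back("top",np.argwhere(np.ones(org.shape))[:,::-1]+[X0,Y0],z)[:,:2]-[.5068,.225]
  r=np.hypot(*P.T);a=np.degrees(np.arctan2(P[:,1],P[:,0]));w=org.ravel()
  for lo,hi in((.110,.118),(.114,.122),(.118,.126),(.128,.138)):
    m=(r>lo)&(r<hi)&(abs(a-41)<12); print(z,lo,round((a*w)[m].sum()/w[m].sum(),2),round(w[m].sum(),1))
# grey arm edges at z=.007
A=np.radians(np.arange(20,62,.25))
for r in(.09,.1,.11):
  uv=proj("top",np.c_[.5068+r*np.cos(A),.225+r*np.sin(A),A*0+.007]).astype(np.float32)-[X0,Y0]
  v=cv2.remap(im.mean(2).astype(np.float32),uv[None,:,0].astype(np.float32),uv[None,:,1].astype(np.float32),1)[0]
  th=(v.min()+np.median(v[:20]))/2; k=np.nonzero(v<th)[0]; print(r,np.degrees(A[k[0]]),np.degrees(A[k[-1]]),"exp half",np.degrees(np.arcsin(.013/r)))
```

```text
0.036 0.11 40.99 4.4
0.036 0.114 40.76 6.4
0.036 0.118 39.87 9.3
0.036 0.128 40.72 25.1
0.038 0.11 40.85 4.4
0.038 0.114 40.49 6.9
0.038 0.118 39.96 10.5
0.038 0.128 40.61 23.2
0.09 33.0 48.00000000000001 exp half 8.305109528050385
0.1 32.25 48.00000000000001 exp half 7.469592316416928
0.11 34.0 48.00000000000001 exp half 6.787181735125211
```

Two independent checks, the pointer tip and the grey arm's edges, put the pointer at 40.5–41°. I'll aim for 40.9° with the delay corrected.

Run:
```python
import track; from track import *
track.TT0=22.4; track.Q0=[327.2-360,2.6,.093,.079]
log=pickle.load(open("log2.pkl","rb"))
t=robot.current_time_s
while t()<31.55:
    log.append((t(),vision.grab_frame("top"))); robot.pause(.12)
pickle.dump(log,open("log2.pkl","wb"))
q,tt,yy,kk,r=fit(log); ps=passes(q,40.9)
print(q,ps,t()); print([(round(a,2),round(b-720,1),k,round(c,1)) for a,b,k,c in zip(tt,yy,kk,r)][-12:])
late=np.mean(r[-8:]); tp=[p for p in ps[0] if p[0]==2][0]
tp=tp[1]+late/np.degrees(tp[2]); tc=tp-.188
print("tp",tp,"late bias",late); assert tc>t()+.02
robot.pause(tc-t()); t0=t()
P=[*(C+.061*np.array([np.cos(np.radians(219.6)),np.sin(np.radians(219.6))])),.054]
s=robot.line_to(P,velocity=.05,f_stop=3); t1=t()
print("call late by",t0-tc,"stop",s,t1-t0,robot.current_tool_pos(),robot.current_contact_force())
for i in range(3):
    im=vision.grab_frame("top"); print(t(),angle(im))
cv2.imwrite("pics/top6c.png",cv2.resize(im[160:260,120:240,::-1],None,fx=5,fy=5,interpolation=cv2.INTER_CUBIC))
```

```text
[-32.42278769   2.59133265   0.09451964   0.07578956] ([(0, np.float64(22.91), np.float64(2.432)), (1, np.float64(26.06), np.float64(1.599)), (2, np.float64(32.241), np.float64(0.537))], np.float64(37.66), np.float64(837.2)) 31.6833
[(np.float64(30.68), np.float64(-16.5), 'm', np.float64(0.2)), (np.float64(30.68), np.float64(-16.0), 't', np.float64(-0.3)), (np.float64(30.85), np.float64(-9.4), 'm', np.float64(0.2)), (np.float64(30.85), np.float64(-8.9), 't', np.float64(-0.2)), (np.float64(31.02), np.float64(-2.6), 'm', np.float64(0.2)), (np.float64(31.02), np.float64(-2.1), 't', np.float64(-0.3)), (np.float64(31.18), np.float64(4.2), 'm', np.float64(0.0)), (np.float64(31.18), np.float64(4.5), 't', np.float64(-0.3)), (np.float64(31.35), np.float64(10.5), 'm', np.float64(0.1)), (np.float64(31.35), np.float64(10.8), 't', np.float64(-0.3)), (np.float64(31.52), np.float64(16.7), 'm', np.float64(-0.0)), (np.float64(31.52), np.float64(16.9), 't', np.float64(-0.2))]
tp 32.23773030391691 late bias -0.10060146500217115
call late by 0.0002696960830874673 stop True 0.2750000000000057 [0.46156058 0.18626688 0.06210249] [ 0.12317732 -0.22892097  6.21982874]
32.375 (np.float64(41.48039722383155), 0.9274476766586304, np.float64(41.414154525806865), 0.47047439217567444)
32.425 (np.float64(41.272580899579246), 0.9441766142845154, np.float64(41.24801760700858), 0.46887362003326416)
32.475 (np.float64(41.257729379763944), 0.938101589679718, np.float64(41.16120207684739), 0.47082555294036865)
```

View pics/top6c.png

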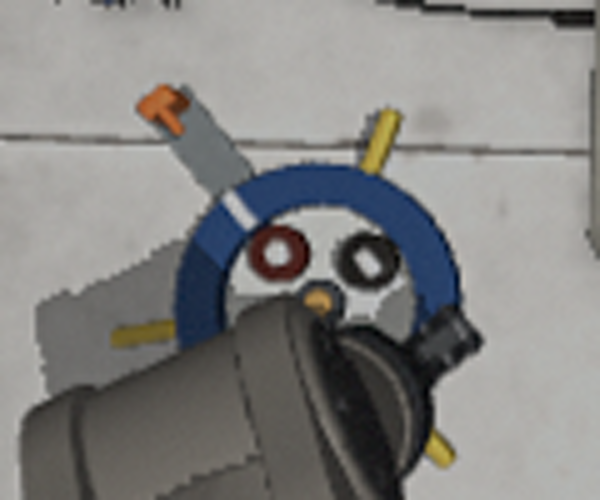

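The mark stands at 41.2° and the pointer at about 40.9°, and the picture shows the white mark (px 240,210) in line with the orange tip (180,130). Next: lift straight up, check again and hand in.

Run:
```python
from h import *
t=robot.current_time_s
x,y,z=robot.current_tool_pos()
robot.line_to([x,y,.090],velocity=.12); robot.line_to([x-.02,y,.16],velocity=.2)
for i in range(3):
    im=vision.grab_frame("top"); print(t(),angle(im)); robot.pause(.4)
print(robot.current_tool_pos(),robot.current_contact_force())
cv2.imwrite("pics/top7.png",im[:,:,::-1])
cv2.imwrite("pics/top7c.png",cv2.resize(im[160:260,120:240,::-1],None,fx=5,fy=5,interpolation=cv2.INTER_CUBIC))
a=cv2.imread("pics/top0.png").astype(int)[:,:,::-1]
for n,(u,v) in dict(lens=(203,138),p1=(290,237),p2=(324,238)).items(): print(n,np.abs(a-im)[v-10:v+10,u-10:u+10].max(2).mean())
```

```text
33.425 (np.float64(41.04924325225813), 0.9372336864471436, np.float64(41.04442862474173), 0.5111642479896545)
33.875 (np.float64(41.050418305727966), 0.9349938631057739, np.float64(41.03329175375724), 0.5134590864181519)
34.325 (np.float64(41.0474132848664), 0.9343169927597046, np.float64(41.03416837331311), 0.5164893269538879)
[0.44144716 0.18647665 0.1600107 ] [-0.59350353 -0.13762764  0.0319407 ]
lens 6.6425
p1 10.685
p2 10.72
```

View pics/top7c.png

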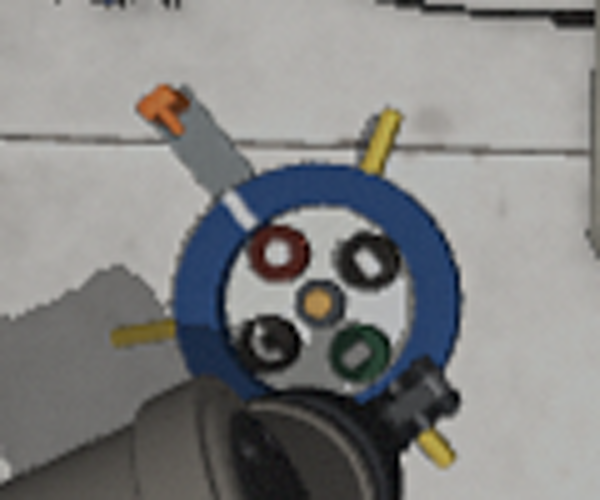

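The disc is standing still at 41.05° with the mark in line with the pointer and the finger clear. One offline check that the plugs haven't moved, then I'll hand in.

Run:
```python
import cv2, numpy as np
a=cv2.imread("pics/top0.png",0).astype(np.float32);b=cv2.imread("pics/top7.png",0).astype(np.float32)
for u,v in((203,138),(290,237),(324,238)):
    s=np.s_[v-12:v+12,u-12:u+12]; print(cv2.phaseCorrelate(a[s].copy(),b[s].copy()))
from station import workorder,robot
workorder.close_job(); print(robot.current_time_s())
```

```text
((0.06301526873764551, 0.012777122548889963), 1.0075229143516884)
((-0.0031016203893639016, -0.006320239693531349), 1.0015321825113561)
((0.02994201493969939, -0.020522594379123404), 1.0040096098350153)
the job is handed in; nothing more can be done
the job is handed in; nothing more can be done
```

I handed the job in with the disc stopped at the pointer, but it took two spins because the first braking missed.

- **First spin:** I flicked a tab counter-clockwise, and the disc left at about 2.8 rad/s. The mark ran freely past the pointer twice. My braking delay was wrong, so it stopped about 5° short.
- **Second spin:** I repeated the whole sequence, with the disc leaving at about 2.7 rad/s. The mark ran freely past the pointer twice. On the third arrival I braked it with the closed fingertips on top of the rim, while it was still turning at about 0.54 rad/s, and then lifted clear.

**Last checks:**
- **Alignment:** the mark stood at 41.05° in three pictures over about 1 s, against the pointer at about 40.9°. My different estimates of the pointer's direction spread by up to about 1°.
- **Contact:** the gripper was clear of the carousel, at 0.16 m, with no contact force beyond noise. Braking forces were about 6 N.
- **Other things on the bench:** the lens can and both plugs had shifted by less than 0.1 pixel. The last robot clock reading was 34.3 s, shortly before I handed in.

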